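# File the spare parts cassette back into the packed rack

## Task

Make room in the cassette rack by sliding its bookend back from the row by at least 4 cm, then take the cassette that stands alone on the counter and push it nose first from the front into the row, directly beside the tall cassette on the side towards the bookend, nudging the neighbours apart, until it is fully home and flush with the others. Then slide the bookend up again so that the whole row stands snug, upright and without play. Keep every cassette upright and leave everything else on the counter where it is.

Things in the scene. Friction and masses are not known exactly. Their poses are not given: they have to be found in the camera images.
- rack: low dark steel rack fixed to the counter, holding upright cassettes side by side along y, open at the front (-x, robot's side) and above. Origin on the counter under the row's middle; x from the front to the backstop, y from the fixed end wall to the bookend. Floor plate top at z = 6 mm, x = -62 to 60. Starting gaps between cassettes about 8 mm; all smooth, slid along the row by a few newtons.
- rack_wall (a point): rack's fixed end wall: foot of its inner face, at rack x = 0, y = -75, z = 6 mm (top of the floor plate). The wall is 101 mm high above the counter, 118 mm long along x and 8 mm thick
- rack_stop (a point): rack's backstop: foot of its front face, at rack x = 52, y = 0, z = 6 mm; 56 mm high above the counter. A cassette fully home has its nose within 4 mm of it, its centre at rack x = -2 to +2 mm, its rear face at about -50 mm
- bookend (a joint): travel of the sliding bookend along rack +y, m: 0 = stop nearest the row, 0.068 = fully open. Its face to the row is at rack y = 71 mm + travel. Starts almost against the row (0.003 to 0.005), stays where it is left (about 2.5 N friction). With five cassettes tight against the end wall it can close to 0.004
- bookend_grip (a point): grip point of the bookend's upright black handle block, 40 mm (rack x) by 18 mm (rack y), top 102 mm above the counter; the point is on its axis, 85 mm above the counter, 35 mm behind the row side of the bookend's 87 mm high aluminium face plate. It can be pinched from above across its 40 mm. Axes as the rack's
- spare_mid (a point): the cassette to file: red plastic, standing alone on the counter on the end-wall side of the rack; 100 mm long (x), 30 thick (y), 90 tall (z), 0.13 to 0.24 kg. Point: its centre, 45 mm above its underside; x to its nose, which tapers over the last 24 mm to 6 mm at the tip (x = 50). Rear flat (x = -50) with a black thumb plate. Sides flat and parallel from x = -45 to 26: hold it there
- spare_nose (a point): middle of the tip of that cassette's nose, half-way up, 50 mm along its x from its centre
- tall_mid (a point): red cassette standing in the row, loose, 0.18 kg: 100 mm long (x), 30 thick (y), 120 tall. Point: its centre, 60 mm above its underside; x to its tapered nose, at the backstop; y towards the bookend; z up. Flat rear at x = -50 mm, upright rear edges bevelled 5 mm. The only tall one: first, second or third from the end wall
- low_a_mid (a point): red cassette standing in the row, loose, 0.18 kg: 100 mm long (x), 30 thick (y), 90 tall. Point: its centre, 45 mm above its underside; x to its tapered nose, at the backstop; y towards the bookend; z up. Flat rear at x = -50 mm, upright rear edges bevelled 5 mm. One of three low ones
- low_b_mid (a point): red cassette standing in the row, loose, 0.18 kg: 100 mm long (x), 30 thick (y), 90 tall. Point: its centre, 45 mm above its underside; x to its tapered nose, at the backstop; y towards the bookend; z up. Flat rear at x = -50 mm, upright rear edges bevelled 5 mm. One of three low ones
- low_c_mid (a point): red cassette standing in the row, loose, 0.18 kg: 100 mm long (x), 30 thick (y), 90 tall. Point: its centre, 45 mm above its underside; x to its tapered nose, at the backstop; y towards the bookend; z up. Flat rear at x = -50 mm, upright rear edges bevelled 5 mm. One of three low ones; always the last in the row, next to the bookend
- mug: white mug, 82 mm across, 95 mm tall; a bystander on the counter, to be left alone; origin at its underside
- jar: amber glass jar with a black cap, 72 mm across, 110 mm tall; a bystander on the counter, to be left alone; origin at its underside
- driver: screwdriver lying flat, 190 mm long; a bystander on the counter, to be left alone; origin at its underside (for the screwdriver, on its length)
- tester: small orange plug-in outlet tester, 105 x 40 x 28 mm, lying flat; a bystander on the counter, to be left alone; origin at its underside
- plates: stack of three white outlet cover plates, 114 x 70 x 21 mm; a bystander on the counter, to be left alone; origin at its underside
- can: plain aluminium can, 66 mm across, 105 mm tall; a bystander on the counter, to be left alone; origin at its underside
Things that resemble listed ones, but are neither listed nor needed, are in the scene too. Leave any green look-alike of the part that bears spare_mid alone. Leave any blue look-alike of the part that bears low_a_mid alone.

How it is judged:
By the outcome, as a careful person would: the job done as asked, in the order asked, and still so for the second after the job is handed in, with the robot touching nothing.
It also fails if it takes over 72 s, if anything falls off the work surface, if the arm or the gripper's body presses on something with over 40 N, if the wrist force passes 120 N, or if a joint passes its speed limit or range.

## Robot

A 7-joint arm with a two-finger parallel gripper is mounted at the origin on the work surface. World frame = base frame: x ahead of the robot, y to its left, z up, the work surface at z = 0. Lengths are in m, angles in rad, forces in N, time in s.
With the tool pointing down it reaches from about 0.4 to 0.85 m from the base axis. Payload 10.4 kg.
Tool frame: the origin (TCP) lies midway between the tips of the shut fingers; the grasp point (between the pads) lies 19 mm behind it; z points along the fingers, y is the line along which they close (so a half turn about z gives the same grasp; the last joint's range is limited). The gripper opens to 85 mm and grips with 20 to 120 N. Pads are 22 mm wide; open, the fingers measure 114 mm over their backs; the gripper's body (76 mm by 85 mm) begins 54 mm behind the grasp point. The pads swing forward as they close: fully open they stand 13 mm farther back than shut.
Start: joints at [1.232, 0.332, -0.065, 1.46, 0.022, 1.35, -0.088], TCP at [0.194, -0.594, 0.231] pointing down, gripper open.
Joint ranges: [-2.6, 2.6], [-0.5, 2.12], [-1.47, 1.34], [0.16, 2.42], [-1.27, 4.41], [0.06, 2.06], [-2.6, 2.6]. Speed limits (rad/s): [2.22, 2.22, 2.79, 2.79, 3.14, 3.14, 3.14].

## Interface

Orientations are given as a unit quaternion [x, y, z, w].
In Python, from plant import ctrl gives the robot as it stands. Calls block until the motion is done:
- ctrl.move_ptp(position, orientation): joint-space move of the TCP to a pose.
- ctrl.movel(position, max_speed=0.15, frame=None, max_force=None): straight line of the TCP; frame=None keeps the orientation; max_speed is the mean speed in m/s. With max_force (N) it stops when the force on the tool has changed by that much, and returns True; else False.
- ctrl.movej(angles): joint-space move.
- ctrl.let_go() and ctrl.close(): open the fingers fully, or close them until they stop; the grip force is fixed at half the most.
- ctrl.hold(seconds).
- ctrl.solve_ik(position, orientation): joint angles nearest the present ones, or None.
- ctrl.read_camera(name): name is "side" or "top"; returns (picture, depth): 400x640x3 uint8, blue, green, red; 400x640 float32, m along the optical axis (not along the pixel's ray), 0 where there is no reading.
- ctrl.camera_info(name): a dict with "fx", "fy", "cx", "cy" (pixels), "dist" ([k1, k2, p1, p2, k3] as OpenCV has them; the pictures are not rectified), "R" (3x3) and "t" (3): a world point X has camera coordinates R X + t. Camera axes: x right, y down, z forward; pixel columns grow to the right and rows downward; lengths in m; the calibration is good to about 2 mm. A picture is of the moment at which its call begins. camera_info takes no time and is no camera call.
A pose or a line that the arm cannot do raises ctrl.IKError and nothing moves.
- ctrl.job_done(): hands the job in; it is judged then, once.
Readings, each from a call of its own:
- ctrl.current_time_s(): time.
- ctrl.current_joint_positions(): joint angles.
- ctrl.current_joint_vel(): joint speeds.
- ctrl.current_joint_torque(): joint torques, N m.
- ctrl.current_position(): TCP position.
- ctrl.current_tcp_rot(): TCP orientation.
- ctrl.current_force(): force on the tool from outside, world axes, zero at the start.
- ctrl.current_ft_torque(): the same for the moment, N m.
- ctrl.current_gripper_width(): finger opening in m.
- ctrl.current_gripper_force(): force on a finger pad.
Only numpy, scipy, OpenCV 4.12 (cv2) and the standard library are available. Lean on these libraries where they do the work, as an engineer would, in place of code of your own. Each camera call takes 0.05 s, during which the arm holds its last target. There are 200 camera calls.

## Working session

There is one attempt and no reset: what is moved stays moved. The work goes in short steps, each a Python script; the robot and the scene stay as the last script left them, time stands still between calls to the robot, and variables do not carry over. Pictures are saved under pics/ and viewed, at most 10 in all, crops included, and the job is handed in when it is done.

```bash
ls; mkdir -p pics
python3 - <<'E'
from plant import ctrl
import cv2,numpy as np
for n in("top","side"):
    p,d=ctrl.read_camera(n); cv2.imwrite(f"pics/{n}0.png",p); np.save(f"pics/{n}0.npy",d)
    i=ctrl.camera_info(n); print(n,{k:np.round(np.array(v),4).tolist() for k,v in i.items()}, (d>0).mean())
E
```

```text
pics
top {'fx': 451.9717, 'fy': 451.9717, 'cx': 319.2783, 'cy': 194.1144, 'dist': [0.0057, 0.0, 0.0, 0.0, 0.0], 'R': [[0.0016, -1.0, -0.0051], [-0.9975, -0.0012, -0.0701], [0.0701, 0.0052, -0.9975]], 't': [-0.0169, 0.545, 1.1419]} 0.99618359375
side {'fx': 386.7697, 'fy': 386.7697, 'cx': 320.563, 'cy': 206.6879, 'dist': [-0.0231, 0.0, 0.0, 0.0, 0.0], 'R': [[-0.7584, -0.6518, -0.01], [-0.4527, 0.5377, -0.7113], [0.469, -0.5349, -0.7028]], 't': [0.4007, 0.3203, 0.8725]} 0.99591796875
```

View pics/top0.png

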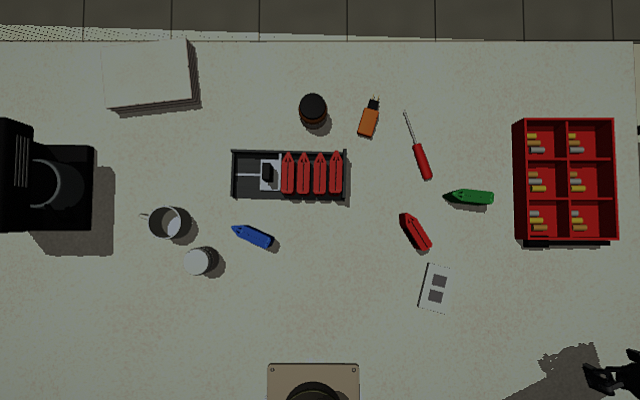

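View pics/side0.png

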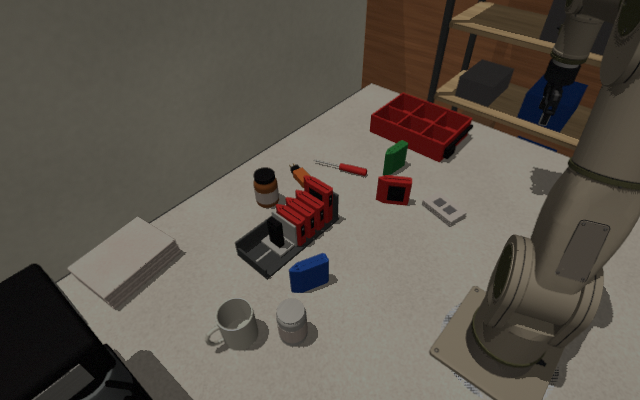

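The top view shows the rack at (232–347, 150–200), with the bookend handle at (268,172) and four red cassettes at columns 288, 304, 320 and 336. There are three loose cassettes: red (415,232), green (470,197) and blue (252,237). The red one is the spare, since it is red, stands alone and is on the end-wall side. The side view shows the tall cassette at (320,190), next to the end wall, so it is first in the row.

```bash
cat > h.py <<'E'
from plant import ctrl
import cv2,numpy as np
def cloud(n):
    p,d=ctrl.read_camera(n); i=ctrl.camera_info(n)
    K=np.array([[i["fx"],0,i["cx"]],[0,i["fy"],i["cy"]],[0,0,1]]);D=np.array(i["dist"])
    v,u=np.mgrid[:400,:640]
    r=cv2.undistortPoints(np.stack([u,v],-1).reshape(-1,1,2).astype(float),K,D).reshape(400,640,2)
    C=np.dstack([r*d[...,None],d]); W=(C-np.array(i["t"]))@np.array(i["R"]); W[d<=0]=np.nan
    return p,W
def ray_z(n,uv,z):
    i=ctrl.camera_info(n);K=np.array([[i["fx"],0,i["cx"]],[0,i["fy"],i["cy"]],[0,0,1]])
    r=cv2.undistortPoints(np.array(uv,float).reshape(-1,1,2),K,np.array(i["dist"])).reshape(-1,2)
    R=np.array(i["R"]);t=np.array(i["t"]);o=-R.T@t;w=np.c_[r,np.ones(len(r))]@R
    return o+w*((z-o[2])/w[:,2])[:,None]
def red(p):
    h=cv2.cvtColor(p,cv2.COLOR_BGR2HSV); return ((h[...,0]<8)|(h[...,0]>172))&(h[...,1]>130)&(h[...,2]>50)
def rects(p,W,zlo,zhi,box,mask=None):
    m=(red(p) if mask is None else mask)&(W[...,2]>zlo)&(W[...,2]<zhi)
    b=np.zeros_like(m);b[box[1]:box[3],box[0]:box[2]]=1;m&=b
    n,l,s,c=cv2.connectedComponentsWithStats(m.astype(np.uint8),connectivity=4)
    out=[]
    for k in range(1,n):
        if s[k,4]<60: continue
        z=np.median(W[l==k][:,2]); vu=np.argwhere(l==k)[:,::-1]
        P=ray_z("top",vu,z)[:,:2]
        r=cv2.minAreaRect((P*1000).astype(np.float32)); out.append((c[k],s[k,4],z,P,r))
    return out
E
python3 - <<'E'
from h import *
np.set_printoptions(precision=4,suppress=True)
p,W=cloud("top")
for zl,zh in((.085,.11),(.113,.14)):
  for c,a,z,P,r in rects(p,W,zl,zh,(225,140,360,210)): print("row",c,a,z,np.array(r[0]),np.array(r[1]),r[2])
for c,a,z,P,r in rects(p,W,.075,.1,(390,205,440,260)): print("spare",c,a,z,np.array(r[0]),np.array(r[1]),r[2],P.mean(0), "box",cv2.boxPoints(r))
# handle / bookend plate
g=cv2.cvtColor(p,cv2.COLOR_BGR2HSV)
for nm,m in(("handle",(g[...,2]<60)&(W[...,2]>.092)),("plate",(g[...,2]>90)&(g[...,1]<80)&(W[...,2]>.075)),("wall",~red(p)&(W[...,2]>.09)&(np.mgrid[:400,:640][1]>330)),("stop",~red(p)&(W[...,2]>.045)&(W[...,2]<.065))):
  for c,a,z,P,r in rects(p,W,.03,.13,(225,140,360,210),m): print(nm,c,a,z,np.array(r[0]),np.array(r[1]),r[2])
t=p[135:270,220:500];cv2.imwrite("pics/c1.png",cv2.resize(t,None,fx=2.85,fy=2.85,interpolation=cv2.INTER_CUBIC))
ps,_=ctrl.read_camera("side");cv2.imwrite("pics/c2.png",cv2.resize(ps[130:300,220:430],None,fx=3.5,fy=3.5,interpolation=cv2.INTER_CUBIC))
E
```

```text
row [287.2544 174.4583] 456 0.09626183118250944 [591.7713  61.1871] [99.2809 28.9197] 0.32174554467201233
row [303.109  174.9954] 431 0.09608423876853825 [590.6272  22.67  ] [96.8166 28.8936] 0.18049132823944092
row [319.4966 174.7551] 445 0.09614100561771351 [590.461 -17.355] [29.2776 97.3736] 87.76774597167969
row [335.3333 173.3377] 459 0.12599134490453992 [590.4848 -54.3127] [29.6924 97.0216] 87.52076721191406
spare [417.256  232.2079] 457 0.08991836297341602 [ 452.4477 -249.1161] [100.0475  30.0576] 31.458824157714844 [ 0.4489 -0.2512] box [[ 401.9333 -262.403 ]
 [ 417.62   -288.0426]
 [ 502.9621 -235.8293]
 [ 487.2755 -210.1897]]
handle [344.0058 173.1163] 172 0.10098894722511251 [590.1926 -75.1457] [ 10.0509 115.7872] 87.8218994140625
handle [265.6119 171.0149] 134 0.1018972441854257 [594.5547 111.1816] [38.5509 19.2051] 0.06196146085858345
plate [279.3529 172.2   ] 85 0.08736396805519153 [595.2349  80.3953] [ 5.5766 85.5926] 88.53274536132812
wall [344.05   172.6167] 180 0.10094510497242024 [590.2441 -75.1496] [ 10.0514 115.8848] 87.82189178466797
stop [258.7193 151.3099] 171 0.05544455177026578 [649.3331 135.0133] [140.5707   8.9115] 88.52983093261719
stop [303.9259 152.3333] 81 0.055077396191094564 [646.9539  22.085 ] [ 7.5837 75.1943] 0.04417608305811882
```

View pics/c1.png

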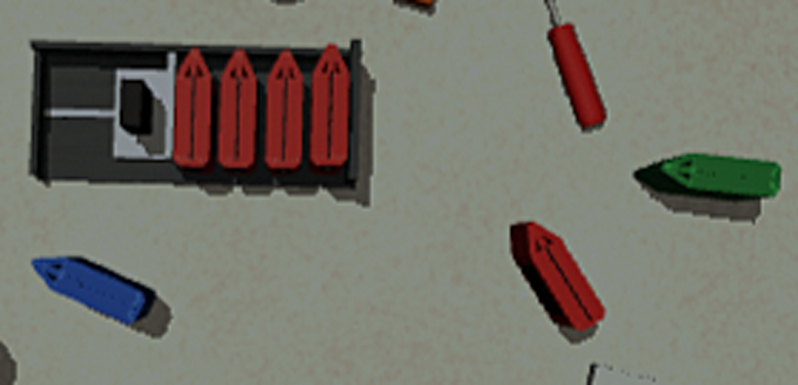

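View pics/c2.png

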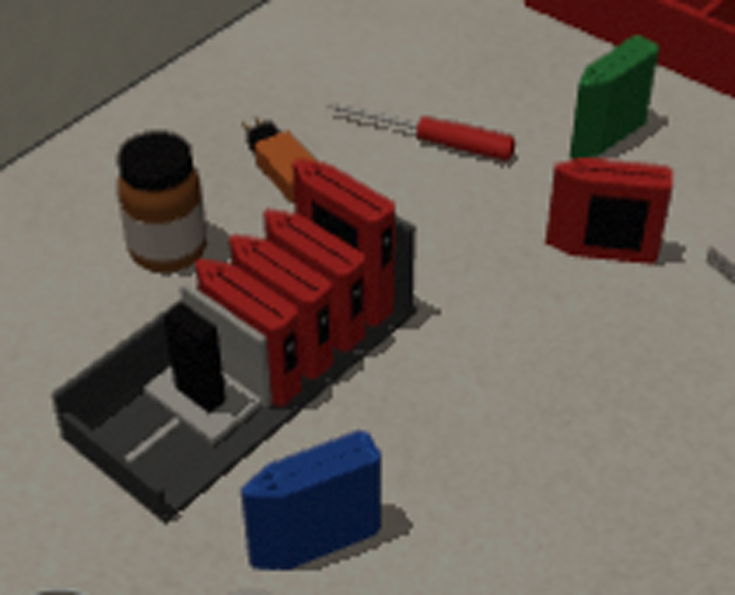

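The enlarged crops confirm it:
- **Spare:** red, at crop (558,275), with its nose up-left. Green and blue are the look-alikes.
- **Tall cassette:** first from the wall. The insertion gap is between it and its neighbour.

Next I refine the axes and open the bookend.

```bash
cat >> h.py <<'E'
from scipy.spatial.transform import Rotation as Ro
def down(yaw,tilt=0.):
    """tool closing axis (tool y) at world angle yaw, tool z down; half turn chosen later. tilt tips the fingers toward +rack x"""
    y=np.array([np.cos(yaw),np.sin(yaw),0]);z=np.array([0,0,-1.]);R=np.c_[np.cross(y,z),y,z]
    return Ro.from_matrix(R)
def best(pos,rots):
    q0=np.array(ctrl.current_joint_positions());c=[]
    for r in rots:
        try:j=ctrl.solve_ik(list(pos),r.as_quat().tolist())
        except ctrl.IKError:j=None
        if j is not None:c.append((np.abs(np.array(j)-q0).max(),r.as_quat().tolist()))
    return min(c,key=lambda t:t[0])
def pca(P):
    P=P-P.mean(0);w,v=np.linalg.eigh(P.T@P);d=v[:,1];d=d*np.sign(d[0]);return d
E
cat > s1.py <<'E'
from h import *
np.set_printoptions(precision=4,suppress=True)
p,W=cloud("top");g=cv2.cvtColor(p,cv2.COLOR_BGR2HSV)
ang=[]
for zl,zh in((.092,.1),(.122,.13)):
  for c,a,z,P,r in rects(p,W,zl,zh,(225,140,360,210)):
    ang.append(np.arctan2(*pca(P)[::-1]));print("row",a,np.array(r[0]),np.degrees(ang[-1]),P.mean(0),P.min(0),P.max(0))
for nm,m,zz in(("wall",~red(p)&(np.mgrid[:400,:640][1]>330),(.097,.105)),("handle",(g[...,2]<60),(.098,.106)),("plate",~red(p),(.083,.092))):
  for c,a,z,P,r in rects(p,W,*zz,(225,140,360,210),m): print(nm,a,z,np.array(r[0]),np.degrees(np.arctan2(*pca(P)[::-1])),P.min(0),P.max(0)); 
c,a,z,P,r=rects(p,W,.086,.094,(390,205,440,260))[0]
print("spare",a,np.array(r[0]),np.array(r[1]),r[2],np.degrees(np.arctan2(*pca(P)[::-1])),P.mean(0))
E
python3 s1.py
python3 - <<'E'
from h import *
for n,pos,rs in(("book",(.594,.111,.066),[down(0),down(np.pi)]),("spare",(.423,-.267,.057),[down(2.12),down(2.12-np.pi)]),("pre",(.43,-.03,.063),[down(1.57),down(-1.57)]),("ins",(.52,-.03,.063),[down(1.57),down(-1.57)])):print(n,best(pos,rs))
for t in(25,35,45):
    for b in(1.57,-1.57,0,3.14):
        r=Ro.from_euler('y',-t,degrees=True)*down(b); print(t,b,r.as_matrix()[:,2],ctrl.solve_ik([.53,-.03,.05],r.as_quat().tolist()) is not None)
E
```

```text
row 426 [591.764   61.1554] -1.4784983076595182 [0.5866 0.0603] [0.5422 0.0465] [0.6414 0.0755]
row 413 [590.6162  22.6662] -1.8718086408846828 [0.5861 0.0223] [0.5422 0.0081] [0.639  0.0371]
row 419 [590.481  -17.3579] -1.8052683559600844 [ 0.5858 -0.0171] [ 0.5422 -0.0327] [ 0.639  -0.0015]
row 433 [590.5745 -54.5718] -2.3848262723864164 [ 0.5867 -0.0545] [ 0.5425 -0.0699] [ 0.639  -0.0394]
wall 156 0.10103307359167285 [590.1978 -76.2535] -1.528410178797702 [ 0.5324 -0.0807] [ 0.648  -0.0708]
handle 147 0.10122171099061165 [590.1433 -76.2432] -1.2169996221833477 [ 0.5324 -0.0806] [ 0.648  -0.0708]
handle 126 0.10252795737898436 [594.467  112.1926] 0.44198569977362606 [0.5752 0.1036] [0.6137 0.1207]
plate 97 0.08717847787226667 [594.0392  80.2197] -1.6390596715614065 [0.5501 0.0766] [0.638  0.0836]
spare 428 [ 451.964  -249.5389] [98.8057 29.8695] 31.460947036743164 31.46472819286313 [ 0.4487 -0.2515]
book (np.float64(0.943822264143029), [0.7071067811865475, 0.7071067811865475, 0.0, 0.0])
spare (np.float64(0.5586948854466915), [0.9625332413877654, 0.27116371295503744, 0.0, 0.0])
pre (np.float64(1.5011495558425965), [0.00039816338692786663, 0.9999999207329555, 0.0, 0.0])
ins (np.float64(1.3377602936793893), [0.00039816338692786663, 0.9999999207329555, 0.0, 0.0])
25 1.57 [ 0.42261826  0.         -0.90630779] True
25 -1.57 [ 0.42261826  0.         -0.90630779] True
25 0 [ 0.42261826  0.         -0.90630779] True
25 3.14 [ 0.42261826  0.         -0.90630779] True
35 1.57 [ 5.73576436e-01 -2.71050543e-20 -8.19152044e-01] True
35 -1.57 [ 5.73576436e-01  2.71050543e-20 -8.19152044e-01] True
35 0 [ 0.57357644  0.         -0.81915204] True
35 3.14 [ 0.57357644  0.         -0.81915204] True
45 1.57 [ 0.70710678  0.         -0.70710678] False
45 -1.57 [ 0.70710678  0.         -0.70710678] False
45 0 [ 0.70710678  0.         -0.70710678] False
45 3.14 [ 0.70710678  0.         -0.70710678] False
```

```bash
cat >> h.py <<'E'
YAW=-.028
O=np.array([.5934,.00275,0]);ex=np.array([np.cos(YAW),np.sin(YAW),0]);ey=np.array([-np.sin(YAW),np.cos(YAW),0])
def rk(x,y,z): return (O+x*ex+y*ey+np.array([0,0,z])).tolist()
def st(s): print(s,"t",round(ctrl.current_time_s(),2),"p",np.round(ctrl.current_position(),4),"F",np.round(ctrl.current_force(),1),"w",round(ctrl.current_gripper_width(),4))
E
python3 - <<'E'
from h import *
hx=.5945
b=np.array([hx,.1122,0])
_,q=best(b+[0,0,.07],[down(YAW),down(YAW+np.pi)])
st(0);ctrl.move_ptp((b+[0,0,.2]).tolist(),q);st("over")
ctrl.movel((b+[0,0,.067]).tolist(),max_speed=.15,max_force=15);st("at")
ctrl.close();st("closed")
print(ctrl.movel((b+.058*ey+[0,0,.067]).tolist(),max_speed=.08,max_force=25));st("open")
ctrl.let_go();ctrl.movel((b+.058*ey+[0,0,.2]).tolist(),max_speed=.25);st("up")
p,W=cloud("top");g=cv2.cvtColor(p,cv2.COLOR_BGR2HSV)
cv2.imwrite("pics/t2.png",cv2.resize(p[130:270,200:460],None,fx=3,fy=3))
E
```

```text
0 t 0.25 p [ 0.1941 -0.5939  0.2309] F [-0.2  1.   0.2] w 0.0855
over t 3.11 p [0.5948 0.1111 0.1999] F [-0.6  0.6 -0.2] w 0.0857
at t 4.14 p [0.5951 0.1125 0.068 ] F [0.  0.6 0.4] w 0.0854
closed t 4.63 p [0.5946 0.1122 0.0675] F [-2.4 -0.4  6.3] w 0.0392
False
open t 5.51 p [0.5962 0.1713 0.0676] F [-1.   3.2  6.2] w 0.0395
up t 6.71 p [0.596  0.17   0.1999] F [ 0.7 -0.8 -0.6] w 0.0856
```

Run:
```python
from h import *
a=np.radians(31.46);d=np.array([np.cos(a),np.sin(a),0])
c=np.array([.45196,-.24954,0])-.034*d
qp=(down(YAW+np.pi/2),down(YAW-np.pi/2))
# choose same branch: tool y = +90deg rel. cassette x
_,q=best(c+[0,0,.06],[down(a-np.pi/2)])
_,q2=best(rk(-.149,-.0365,.066),[qp[1]])
ctrl.move_ptp((c+[0,0,.17]).tolist(),q);st("over")
print(ctrl.movel((c+[0,0,.057]).tolist(),max_speed=.12,max_force=12));st("at")
ctrl.close();ctrl.hold(.2);st("closed")
ctrl.movel((c+[0,0,.117]).tolist(),max_speed=.1);st("lift")
ctrl.move_ptp(rk(-.155,-.0365,.110),q2);st("pre")
for n in("top","side"):
    p,W=cloud(n);cv2.imwrite(f"pics/{n}3.png",p[100:320,180:460] if n=="top" else p[100:320,180:480])
p,W=cloud("top")
for c,a,z,P,r in rects(p,W,.05,.2,(290,200,370,290)):print(c,a,z,r[0],r[1],r[2],P.max(0))
t=cv2.resize(cv2.imread("pics/top3.png"),None,fx=1.4,fy=1.4);s=cv2.resize(cv2.imread("pics/side3.png"),None,fx=1.35,fy=1.35)
H=min(t.shape[0],s.shape[0]);im=np.hstack([t[:H],s[:H]]);print(im.shape);cv2.imwrite("pics/m3.png",im[:,:800])
```

```text
over t 8.48 p [ 0.4238 -0.2663  0.1701] F [-0.   0.4  0.2] w 0.0851
False
at t 9.57 p [ 0.4235 -0.2675  0.0577] F [-0.2  0.4 -0.3] w 0.0852
closed t 10.32 p [ 0.4231 -0.2674  0.0573] F [-1.3 -0.6  6.7] w 0.0297
lift t 11.07 p [ 0.4225 -0.2673  0.1165] F [-0.7 -0.1 -2. ] w 0.0294
pre t 12.02 p [ 0.4374 -0.0303  0.1098] F [-0.6  0.4 -1.5] w 0.0295
[325.91578947 207.78947368] 95 0.14231573824280158 (507.06640625, -30.75235366821289) (26.249950408935547, 28.167245864868164) 8.207913398742676 [ 0.52055132 -0.01854158]
(297, 797, 3)
```

View pics/m3.png

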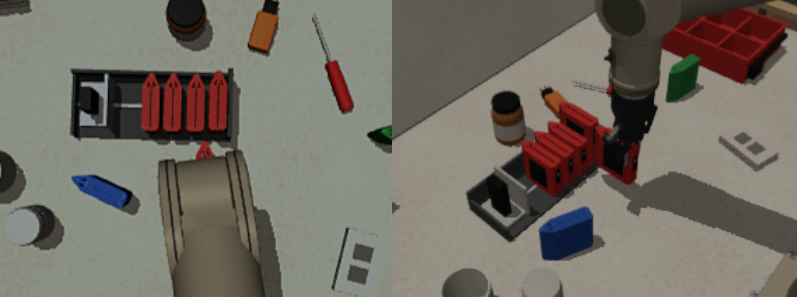

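The bookend is open at (90,100). The spare is held level, its nose at (205,152) in front of the gap beside the tall cassette. Now I insert it.

Run:
```python
from h import *
z=.065
ctrl.movel(rk(-.155,-.0365,z),max_speed=.1,max_force=12);st("low")
print(ctrl.movel(rk(-.138,-.0365,z),max_speed=.08,max_force=15));st("entry")
print(ctrl.movel(rk(-.104,-.0285,z),max_speed=.05,max_force=30));st("wedge")
print(ctrl.movel(rk(-.068,-.0285,z),max_speed=.05,max_force=30));st("in")
p,W=cloud("top");cv2.imwrite("pics/t4.png",cv2.resize(p[130:270,200:420],None,fx=2,fy=2))
p,W=cloud("side");cv2.imwrite("pics/s4.png",cv2.resize(p[140:280,220:410],None,fx=2,fy=2))
cv2.imwrite("pics/m4.png",np.hstack([cv2.imread("pics/t4.png")[:,:420],cv2.imread("pics/s4.png")]))
```

```text
low t 12.77 p [ 0.4376 -0.0293  0.0652] F [ 0.3 -0.1 -2.1] w 0.0289
False
entry t 13.13 p [ 0.4547 -0.0296  0.0653] F [ 0.1  0.6 -2.5] w 0.0294
False
wedge t 13.98 p [ 0.4885 -0.0226  0.0649] F [-1.4  0.4 -1.9] w 0.0289
False
in t 14.85 p [ 0.5246 -0.0236  0.065 ] F [ 0.5 -0.1 -1.2] w 0.0289
```

View pics/m4.png

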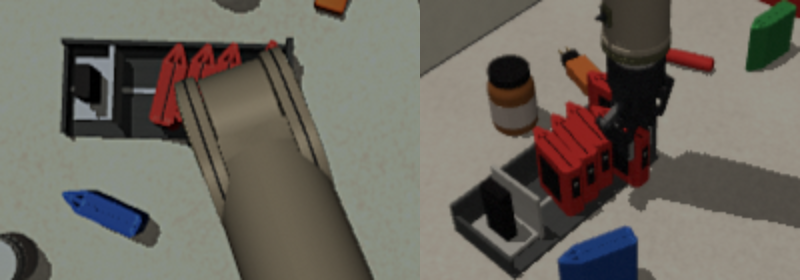

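The spare is about 70% in and the bookend is clear at (90,80). The three low cassettes have yawed slightly, with their noses toward the wall, which the spare and bookend should straighten. Next I set it down, release, and push it home at mid-height with tilted, closed fingers.

Run:
```python
from h import *
print(ctrl.movel(rk(-.068,-.0285,.0625),max_speed=.02,max_force=4));st("down")
ctrl.let_go();st("open")
ctrl.movel(rk(-.0695,-.0285,.2),max_speed=.2);st("up")
# clear view, then close fingers
base=down(YAW-np.pi/2);t=Ro.from_rotvec(-np.radians(30)*ey)
r=t*base;print(r.as_matrix()[:,2])
_,q=best(rk(-.15,-.0285,.05),[r])
ctrl.move_ptp(rk(-.19,-.0285,.16),q);ctrl.close();st("ready")
p,W=cloud("top");cv2.imwrite("pics/t5.png",cv2.resize(p[130:270,200:420],None,fx=3,fy=3))
for zl,zh in((.085,.11),(.113,.14)):
  for c,a,z,P,r in rects(p,W,zl,zh,(225,140,360,240)):print(c,a,np.round(z,4),np.round(r[0],1),np.round(r[1],1),round(r[2],1),P.min(0))
```

```text
True
down t 15.16 p [ 0.525  -0.0236  0.0632] F [-1.3 -0.5  5.4] w 0.0293
open t 15.74 p [ 0.5241 -0.0209  0.0622] F [ 1.1  9.5 -3.7] w 0.0853
up t 16.58 p [ 0.5225 -0.024   0.1986] F [ 0.5 -0.7  0.9] w 0.0855
[ 0.49980401 -0.01399817 -0.8660254 ]Traceback (most recent call last):
  File "<stdin>", line 8, in <module>
  File "h.py", line 39, in best
    return min(c,key=lambda t:t[0])
ValueError: min() iterable argument is empty
```

Run:
```python
from h import *
p,W=cloud("top");cv2.imwrite("pics/t5.png",cv2.resize(p[130:270,200:420],None,fx=3,fy=3))
for b in(-90,90,0,180):
  for t in(15,20,25,30,35):
    r=Ro.from_rotvec(-np.radians(t)*ey)*down(YAW+np.radians(b));print(b,t,[(x,z) for x in(-.14,-.12,-.11,-.1,-.06) for z in(.05,.12) if ctrl.solve_ik(rk(x,-.0285,z),r.as_quat().tolist()) is not None])
```

```text
-90 15 [(-0.14, 0.05), (-0.14, 0.12), (-0.12, 0.05), (-0.12, 0.12), (-0.11, 0.05), (-0.11, 0.12), (-0.1, 0.05), (-0.1, 0.12), (-0.06, 0.05), (-0.06, 0.12)]
-90 20 [(-0.14, 0.05), (-0.14, 0.12), (-0.12, 0.05), (-0.12, 0.12), (-0.11, 0.05), (-0.11, 0.12), (-0.1, 0.05), (-0.1, 0.12), (-0.06, 0.05), (-0.06, 0.12)]
-90 25 [(-0.14, 0.05), (-0.14, 0.12), (-0.12, 0.05), (-0.12, 0.12), (-0.11, 0.05), (-0.11, 0.12), (-0.1, 0.05), (-0.1, 0.12), (-0.06, 0.05), (-0.06, 0.12)]
-90 30 [(-0.14, 0.12), (-0.12, 0.12), (-0.11, 0.05), (-0.11, 0.12), (-0.1, 0.05), (-0.1, 0.12), (-0.06, 0.05), (-0.06, 0.12)]
-90 35 [(-0.1, 0.12), (-0.06, 0.05), (-0.06, 0.12)]
90 15 [(-0.14, 0.05), (-0.14, 0.12), (-0.12, 0.05), (-0.12, 0.12), (-0.11, 0.05), (-0.11, 0.12), (-0.1, 0.05), (-0.1, 0.12), (-0.06, 0.05), (-0.06, 0.12)]
90 20 [(-0.14, 0.05), (-0.14, 0.12), (-0.12, 0.05), (-0.12, 0.12), (-0.11, 0.05), (-0.11, 0.12), (-0.1, 0.05), (-0.1, 0.12), (-0.06, 0.05), (-0.06, 0.12)]
90 25 [(-0.14, 0.05), (-0.14, 0.12), (-0.12, 0.05), (-0.12, 0.12), (-0.11, 0.05), (-0.11, 0.12), (-0.1, 0.05), (-0.1, 0.12), (-0.06, 0.05), (-0.
[... 414 characters left out ...]
0.05), (-0.1, 0.12), (-0.06, 0.05), (-0.06, 0.12)]
0 25 [(-0.14, 0.05), (-0.14, 0.12), (-0.12, 0.05), (-0.12, 0.12), (-0.11, 0.05), (-0.11, 0.12), (-0.1, 0.05), (-0.1, 0.12), (-0.06, 0.05), (-0.06, 0.12)]
0 30 [(-0.12, 0.12), (-0.11, 0.05), (-0.11, 0.12), (-0.1, 0.05), (-0.1, 0.12), (-0.06, 0.05), (-0.06, 0.12)]
0 35 [(-0.1, 0.12), (-0.06, 0.05), (-0.06, 0.12)]
180 15 [(-0.06, 0.05)]
180 20 [(-0.14, 0.12), (-0.12, 0.12), (-0.11, 0.12), (-0.06, 0.05)]
180 25 [(-0.14, 0.12), (-0.12, 0.12), (-0.11, 0.12), (-0.1, 0.12), (-0.06, 0.05)]
180 30 [(-0.14, 0.12), (-0.12, 0.12), (-0.11, 0.12), (-0.1, 0.12), (-0.06, 0.05), (-0.06, 0.12)]
180 35 [(-0.11, 0.12), (-0.1, 0.12), (-0.06, 0.05), (-0.06, 0.12)]
```

View pics/t5.png

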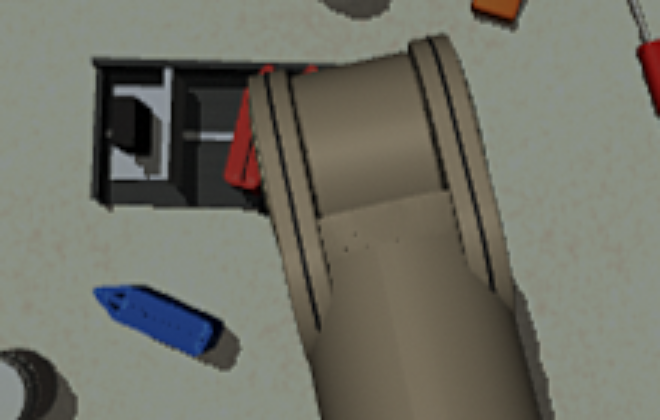

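Only the last low cassette is visible, at (245,130), yawed; the arm hides the rest. Pushing home now with a 25° tilt.

Run:
```python
from h import *
r=Ro.from_rotvec(-np.radians(25)*ey)*down(YAW-np.pi/2)
_,q=best(rk(-.13,-.0285,.12),[r])
ctrl.move_ptp(rk(-.13,-.0285,.13),q);ctrl.close();st("ready")
ctrl.movel(rk(-.13,-.0285,.045),max_speed=.15,max_force=10)
ctrl.movel(rk(-.102,-.0285,.045),max_speed=.08,max_force=15);st("near")
for x in(-.085,-.075,-.066):
    print(ctrl.movel(rk(x,-.0285,.045),max_speed=.04,max_force=25));st(x)
p,W=cloud("side");cv2.imwrite("pics/s6.png",cv2.resize(p[130:290,210:430],None,fx=3,fy=3))
```

```text
ready t 18.17 p [ 0.4626 -0.0221  0.13  ] F [-0.2 -0.8  0.3] w -0.0004
near t 19.51 p [ 0.4905 -0.0227  0.0451] F [ 0.1  0.6 -0. ] w 0.0002
False
-0.085 t 20.08 p [ 0.5074 -0.0232  0.045 ] F [ 0.5 -0.7 -0.3] w -0.0002
False
-0.075 t 20.48 p [ 0.5176 -0.0234  0.045 ] F [-0.5  0.2  0.2] w 0.0002
False
-0.066 t 20.86 p [ 0.5269 -0.0237  0.045 ] F [ 0.1 -0.1 -0.4] w 0.0001
```

View pics/s6.png

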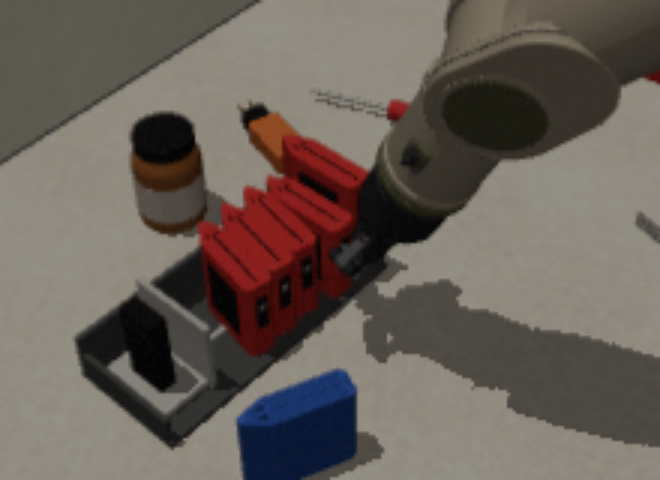

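The order is right: tall (330,160), spare (310,200), then three lows. The fingertips are on the spare's rear, and it is still a little proud. I continue to the neighbours' rear plane.

Run:
```python
from h import *
for x in(-.063,-.061):
    s=ctrl.movel(rk(x,-.0285,.045),max_speed=.03,max_force=12);print(s);st(x)
    if s:break
ctrl.movel(rk(-.10,-.0285,.045),max_speed=.12)
_,q=best(rk(-.13,-.0285,.2),[Ro.from_rotvec(-np.radians(10)*ey)*down(YAW-np.pi/2)])
ctrl.movel(rk(-.13,-.0285,.13),max_speed=.15)
ctrl.let_go()
qb=down(YAW).as_quat().tolist() if ctrl.solve_ik([.45,.25,.25],down(YAW).as_quat().tolist()) is not None else None
ctrl.move_ptp([.45,.3,.22],qb);st("clear")
p,W=cloud("top");cv2.imwrite("pics/t7.png",cv2.resize(p[130:270,200:420],None,fx=3,fy=3,interpolation=cv2.INTER_CUBIC))
for zl,zh in((.085,.11),(.115,.14)):
  for c,a,z,P,r in rects(p,W,zl,zh,(225,140,360,240)):print(c,a,np.round(z,4),np.round(r[0],1),np.round(r[1],1),round(r[2],1),P.min(0),P.max(0))
```

```text
False
-0.063 t 21.16 p [ 0.5298 -0.0239  0.0451] F [0.5 0.9 0.5] w -0.0001
False
-0.061 t 21.41 p [ 0.5318 -0.024   0.045 ] F [ 0.3  1.4 -0.2] w 0.0002
clear t 25.24 p [0.4502 0.2988 0.2195] F [ 0.2 -0.4  0.3] w 0.0855
[303.08595506 173.61910112] 1780 0.0962 [592.7  24.4] [133.8  98.9] 88.6 [ 0.54226892 -0.04229898] [0.6414689  0.09217004]
[336.55485232 173.01054852] 474 0.1261 [591.7 -57.5] [29.7 99.5] 87.0 [ 0.54246803 -0.07219906] [ 0.64132354 -0.04173794]
```

View pics/t7.png

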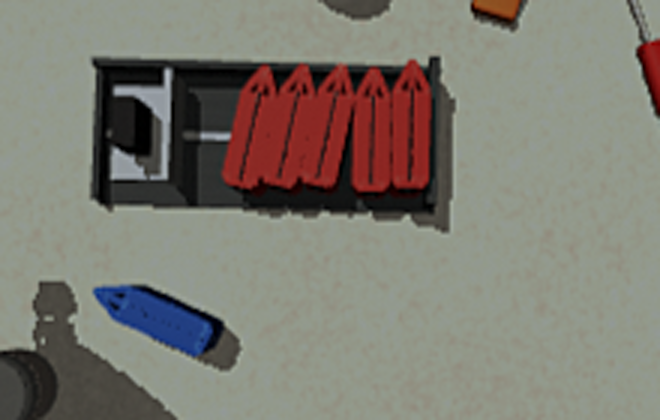

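The spare is in place, straight at (372,130) but about 1–2 mm proud. The three lows are yawed by about 12°. I push gently to the backstop, then close the bookend.

```bash
cat > push.py <<'E'
from h import *
def push(y,lim=8,x1=-.054):
    r=Ro.from_rotvec(-np.radians(25)*ey)*down(YAW-np.pi/2)
    _,q=best(rk(-.10,y,.12),[r])
    ctrl.move_ptp(rk(-.10,y,.14),q);ctrl.close()
    ctrl.movel(rk(-.10,y,.045),max_speed=.15,max_force=10)
    ctrl.movel(rk(-.068,y,.045),max_speed=.08,max_force=10)
    s=ctrl.movel(rk(x1,y,.045),max_speed=.03,max_force=lim);print("push",s);st(y)
    ctrl.movel(rk(-.10,y,.045),max_speed=.12);ctrl.movel(rk(-.10,y,.14),max_speed=.2);ctrl.let_go()
def look(n):
    p,W=cloud("top");cv2.imwrite(f"pics/{n}.png",cv2.resize(p[130:220,225:355],None,fx=5,fy=5,interpolation=cv2.INTER_CUBIC))
    for zl,zh in((.085,.11),(.115,.14)):
        for c,a,z,P,r in rects(p,W,zl,zh,(225,140,360,240)):
            print(c,a,np.round(z,4),np.round(r[0],1),np.round(r[1],1),round(r[2],1),P.min(0),P.max(0))
            for u in range(int(P[:,1].min()*1000),int(P[:,1].max()*1000),6):
                k=abs(P[:,1]*1000-u)<2; print((u,round(P[k,0].min()*1000,1)),end=" ")
            print()
E
python3 - <<'E'
from push import *
push(-.0285)
c=np.array([.5962,.1713,0])   # where handle was left
_,q=best(c+[0,0,.07],[down(YAW)])
ctrl.move_ptp((c+[0,0,.19]).tolist(),q);ctrl.movel((c+[0,0,.067]).tolist(),max_speed=.15,max_force=15)
ctrl.close();st("grip")
for d in(.035,.05,.064):
    s=ctrl.movel((c-d*ey+[0,0,.067]).tolist(),max_speed=.05,max_force=18);print(s);st(d)
    if s:break
E
```

```text
push True
-0.0285 t 29.5 p [ 0.5343 -0.0246  0.0441] F [0.3 1.5 0.3] w -0.0001
grip t 34.82 p [0.5962 0.1715 0.0676] F [-2.5 -0.6  6. ] w 0.0393
False
0.035 t 35.67 p [0.5953 0.1353 0.0675] F [-2.8 -0.1  9.3] w 0.0391
False
0.05 t 36.12 p [0.5949 0.1196 0.0675] F [-4.2 -1.4 10.4] w 0.0394
True
0.064 t 36.4 p [0.5947 0.1122 0.0676] F [1.1 1.2 2.6] w 0.0391
```

Run:
```python
from push import *
c=np.array([.5947,.1122,.067])
print(ctrl.movel((c-.004*ey).tolist(),max_speed=.03,max_force=20));st("press")
p0=np.array(ctrl.current_position());ctrl.let_go()
ctrl.movel([p0[0],p0[1],.2],max_speed=.2)
ctrl.move_ptp([.45,.3,.22],down(YAW).as_quat().tolist());st("clear")
look("t8")
p,W=cloud("side");s=cv2.resize(p[140:280,220:430],None,fx=3,fy=3)
a=cv2.resize(cv2.imread("pics/t8.png"),(520,360));s=cv2.resize(s,(520,347));
cv2.imwrite("pics/m8.png",cv2.resize(np.vstack([a[:240],s]),(520,587)))
```

```text
True
press t 36.63 p [0.5947 0.1123 0.0676] F [0.5 0.7 2.7] w 0.0392
clear t 38.91 p [0.4514 0.2984 0.2194] F [ 0.1 -0.6 -0.3] w 0.0858
[305.12788732 173.31661972] 1775 0.0963 [594.3  17.8] [120.2  99.3] 90.0 [ 0.54461475 -0.04229867] [0.6438946  0.07790144]
(-42, np.float64(583.3)) (-36, np.float64(544.7)) (-30, np.float64(544.7)) (-24, np.float64(544.7)) (-18, np.float64(544.7)) (-12, np.float64(547.1)) (-6, np.float64(544.7)) (0, np.float64(544.7)) (6, np.float64(544.6)) (12, np.float64(544.6)) (18, np.float64(549.4)) (24, np.float64(544.6)) (30, np.float64(544.6)) (36, np.float64(547.0)) (42, np.float64(547.0)) (48, np.float64(549.4)) (54, np.float64(547.0)) (60, np.float64(547.0)) (66, np.float64(547.0)) (72, np.float64(547.0)) 
[336.56448203 173.01479915] 473 0.1262 [591.7 -57.5] [29.9 99.5] 87.0 [ 0.54246489 -0.07219707] [ 0.64131647 -0.04173716]
(-72, np.float64(584.7)) (-66, np.float64(542.5)) (-60, np.float64(542.5)) (-54, np.float64(542.5)) (-48, np.float64(542.5)) (-42, np.float64(547.1))
```

View pics/m8.png

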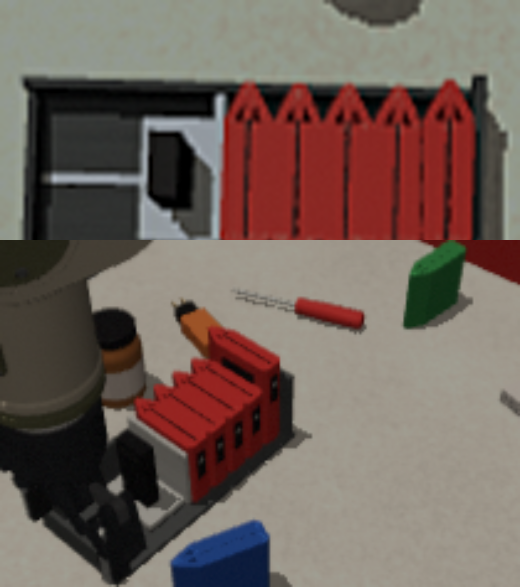

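The row is snug against the wall. The rears are flush at x≈544.7 mm, in line with the rack's small yaw, and all cassettes are upright. The bookend is back at its tight position and the robot is clear, so I hand it in.

```bash
python3 -c "
from plant import ctrl
print(ctrl.job_done(), ctrl.current_time_s())"
```

```text
the job is handed in; nothing more can be done
the job is handed in; nothing more can be done
```

I handed the job in, about 39 s into the allowed 72 s by the last reading. The red cassette sits beside the tall one on the bookend side, flush with the row to within the camera's roughly 2 mm resolution, and the bookend is closed snug at about 4 mm travel with every cassette upright.

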